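# Sort sprung machine feet by stiffness

### The arm

A 6-joint arm with a two-finger parallel gripper is mounted at the origin on the work surface. World frame = base frame: x ahead of the robot, y to its left, z up, the work surface at z = 0. Lengths are in m, angles in rad, forces in N, time in s.
With the tool pointing down it reaches from about 0.25 to 0.775 m from the base axis. Payload 8.9 kg.
Tool frame: the origin (TCP) lies on the centre line of the jaws, within the pads' length; the fingertips stand 14 mm ahead of it and the grasp point (between the pads) lies 5 mm behind it (robot.tip_reach is the distance from the TCP to the fingertips, in m); z points along the fingers, y is the direction in which the jaws open and shut (so a half turn about z gives the same grasp; the last joint's range is limited). The gripper opens to 85 mm and grips with 20 to 120 N. Pads are 22 mm wide; open, the fingers measure 114 mm over their backs; the gripper's body (76 mm by 85 mm) begins 54 mm behind the grasp point. The pads swing forward as they close: fully open they stand 13 mm farther back than shut.
Start: joints at [-1.414, 0.291, -0.153, 1.127, 0, 1.431], TCP at [0.153, -0.502, 0.245] pointing down, gripper open.
Joint ranges: [-2.52, 2.52], [-0.91, 1.74], [-1.3, 1.37], [-1.96, 2.02], [-1.52, 1.47], [-3.14, 3.14]. Speed limits (rad/s): [2.22, 2.22, 2.79, 3.14, 3.14, 3.14].

### API

Orientations are given as a 3x3 rotation matrix whose columns are the frame's x, y, z axes.
In Python, from rig import robot gives the robot as it stands.
- The arm moves only by the tool send_rows, never from a script. Its argument "plan" is a list of rows, each a list of 7 numbers: the shift along the tool's x, y, z in m, then the turn, a rotation vector about the tool's x, y, z in rad, then the finger opening in m, from 0 to 0.0854. In form: [[x, y, z, ax, ay, az, jaw], ...]. A call has 1 to 10 rows; each row is the pose to reach, as a shift and turn from the pose commanded when the call began, along the tool's axes at that moment; what a row does not reach only later rows make up. A row lasts 1/12 s, in which the tool goes at most 41.7 mm and 7.16 degrees, less where a joint would pass 70% of its speed; a pose out of reach is approached as far as the arm can. A call with a gripper value outside its range is refused whole. The fingers move at their own pace and stop on an object; the grip force is fixed at half the most. Time passes only in rows, so rows that repeat a pose let the fingers close. It gives the time, the measured TCP pose, the force and the opening at its end, in the units of the state.
- robot.read_state(): the state, without advancing time (a new reading comes with each control period).
- robot.get_image(name): name is "scene" or "top" or "wrist"; returns a dict with "pixels" (400x640x3 uint8, red, green, blue), "depth" (400x640 float32, m along the optical axis (not along the pixel's ray), 0 where there is no reading), "fov_y" (degrees; the focal length in pixels is half the picture's height over the tangent of half this angle, whatever the lens; pixels are square), "cx", "cy" (the principal point, pixels), "dist" ([k1, k2, p1, p2, k3] as OpenCV has them; the pictures are not rectified), "view" (4x4, takes a point from world to camera coordinates). Camera axes: x right, y up, looking along -z (the intrinsics and any distortion apply to the point x, -y, -z); pixel columns grow to the right and rows downward; lengths in m; the calibration is good to about 2 mm. A picture is of the moment at which its call begins.
- robot.job_done(): hands the job in, once; it reports no verdict.
Trained networks look in a picture, given as the dict that the camera call returned (one of the last four; its "shot" number tells which), for a name from the list of things; names that differ only in an ending like _2 or _b are one class to them, and where a whole thing is asked for, a point or a joint stands for the part that bears it (a point fixed in the world has none). Each returns a list of dicts, best first, with "p" (0 to 1); they miss things now and then, are a little off and sometimes report something else, mostly with a low value. They report only what shows in the picture. A call takes as long as a camera call. They do not tell look-alikes from the thing itself.
- robot.boxes_of(picture, target): "position" ([column, row] in pixels, amid what is visible of it).
- robot.outline_of(picture, target): "mask" (400x640 bool, what is visible of it) and "position" ([column, row] in pixels, amid what is visible of it).
The state is a dict: "time_s": time; "joints": joint angles; "joint_vel": joint speeds; "joint_efforts": joint torques, N m; "tcp_pos": TCP position; "eef_rot": TCP orientation; "contact_force": force on the tool from outside, world axes, zero at the start; "torque": the same for the moment, N m; "finger_gap": finger opening in m.
Only numpy, scipy, OpenCV 4.12 (cv2) and the standard library are available. Lean on these libraries where they do the work, as an engineer would, in place of code of your own. Each camera call takes 0.05 s, during which the arm holds its last target. There are 200 camera calls.

### The job

Check the two sprung machine feet lying on the rest, finishing one before fetching the next: stand it on its round foot on the dark test plate, let go of it, and push its block well down from above to feel the spring. Then pick it up again and stand it on its foot in the square tray if the spring is stiff, or in the round tray if it is weak. Leave the vial and the weight where they stand.

Things in the scene. Friction and masses are not known exactly. Their poses are not given: they have to be found in the camera images.
- unit_p_mid (a point): centre of the block part of a sprung machine foot: block 70 mm long, 44 x 44 mm, and beyond its one end a round foot 44 mm in diameter, 10 mm thick, on a spring stem. x points along it to the plain end, z is up as it lies. Plain end at x = +35 mm, other end at -35, sole of the foot at -61. About 0.4 kg in all. Starts lying on a rail of the rest; p and q look alike and swap rails.
- unit_q_mid (a point): centre of the block part of a sprung machine foot: block 70 mm long, 44 x 44 mm, and beyond its one end a round foot 44 mm in diameter, 10 mm thick, on a spring stem. x points along it to the plain end, z is up as it lies. Plain end at x = +35 mm, other end at -35, sole of the foot at -61. About 0.4 kg in all. Starts lying on a rail of the rest; p and q look alike and swap rails.
- foot_p (a joint): how far the foot of p is pushed up into its block, m: 0 fully out, 0.012 fully in. It springs back. Pushing down on a standing one with a stiff spring takes 8 N before it moves, 12 N at 6 mm, 16 N at 12 mm; with a weak spring 0 N, 3 N and 7 N (it settles by under 1.5 mm under its own weight). One is stiff, one weak.
- foot_q (a joint): how far the foot of q is pushed up into its block, m: 0 fully out, 0.012 fully in. It springs back. Pushing down on a standing one with a stiff spring takes 8 N before it moves, 12 N at 6 mm, 16 N at 12 mm; with a weak spring 0 N, 3 N and 7 N (it settles by under 1.5 mm under its own weight). One is stiff, one weak.
- rest: fixed rest: an aluminium slab 100 x 160 x 10 mm with two grey rails on it, each 56 mm long (x), 26 mm wide and with its top 34 mm above the table, 110 mm apart side by side (at y = -55 and +55 mm). One sprung foot lies along each, its plain end to -x (towards the robot), its underside 34 mm above the table, its sides overhanging the rail. Origin on the table under its centre.
- plate_top (a point): centre of the top face of the fixed dark steel test plate, 110 x 110 mm, 12 mm thick.
- square_tray_in (a point): centre of the inner floor (4 mm above the table) of the square steel tray for stiff ones: 124 x 124 mm outside, 116 mm inside, rim 38 mm above the table, open on top, fixed.
- round_tray_in (a point): centre of the inner floor (5 mm above the table) of the round steel tray for weak ones: 128 mm outer diameter, inside about 116 mm at the floor, rim 38 mm above the table, open on top, fixed.
- vial: bystander: amber glass bottle, 36 mm in diameter, 70 mm tall; origin at the centre of its underside.
- weight: bystander: brass weight with a knob, 40 mm in diameter, 46 mm tall; origin at the centre of its underside.
Not all that is in view belongs to the job. What is shaped like the part that bears unit_q_mid but green or red is not meant. Leave any turquoise look-alike of the part that bears unit_p_mid alone.

How it is judged:
By the outcome, as a careful person would: the job done as asked, in the order asked, and still so for the second after the job is handed in, with the robot touching nothing.
It also fails if it takes over 72 s, if anything falls off the work surface, if the arm or the gripper's body presses on something with over 40 N, if the wrist force passes 120 N, or if a joint passes its speed limit or range.

## Working session

There is one attempt and no reset: what is moved stays moved. The work goes in short steps, Python scripts to look and compute and a tool call to move; the robot and the scene stay as the last step left them, time stands still between calls to the robot, and variables do not carry over. Pictures are saved under pics/ and viewed, about 8 in all and at most 12, crops included, and the job is handed in when it is done.

Besides the shell and the picture viewer there is one more tool, called after "Request:" in YAML: its name, and indented under it one key for each argument. send_rows: Moves the arm, as the interface text tells. Its arguments: {"type":"object","properties":{"plan":{"type":"array","items":{"type":"array","items":{"type":"number"}}}},"required":["plan"]}

```bash
ls; mkdir -p pics; cat > h.py <<'E'
import numpy as np, cv2
from rig import robot
def save(im,name,crop=None,scale=1):
    p=im["pixels"][:,:,::-1]
    if crop: c0,r0,c1,r1=crop; p=p[r0:r1,c0:c1]
    cv2.imwrite("pics/"+name,cv2.resize(p,None,fx=scale,fy=scale,interpolation=cv2.INTER_CUBIC))
def cam(im):
    f=200/np.tan(np.radians(im["fov_y"])/2)
    return np.array([[f,0,im["cx"]],[0,f,im["cy"]],[0,0,1.]]),np.array(im["dist"],float)
def world(im,px,d=None):
    """px Nx2 -> world points by depth"""
    px=np.atleast_2d(np.array(px,float)); K,D=cam(im)
    if d is None: d=im["depth"][px[:,1].round().astype(int),px[:,0].round().astype(int)]
    n=cv2.undistortPoints(px[:,None],K,D)[:,0]
    c=np.c_[n[:,0]*d,-n[:,1]*d,-d*np.ones(len(n)),np.ones(len(n))]
    return (c@np.linalg.inv(im["view"]).T)[:,:3]
def cloud(im,mask):
    r,c=np.nonzero(mask&(im["depth"]>0)); return world(im,np.c_[c,r])
E
python3 - <<'E'
from h import *
a=robot.get_image("top");save(a,"top0.png");b=robot.get_image("scene");save(b,"scene0.png")
for im,n in((a,"top"),(b,"scene")):
  for t in("unit_p_mid","rest","plate_top","square_tray_in","round_tray_in","vial","weight"):
    try:
      for o in robot.outline_of(im,t)[:5]:
        P=cloud(im,o["mask"]); print(n,t,round(o["p"],2),np.round(o["position"]),o["mask"].sum(),P.mean(0).round(3),P.min(0).round(3),P.max(0).round(3))
    except Exception as e: print(n,t,e)
print(robot.read_state(),robot.tip_reach)
E
```

```text
pics
top unit_p_mid 0.91 [450. 281.] 655 [ 0.258 -0.375  0.039] [ 0.23  -0.44  -0.003] [ 0.282 -0.33   0.051]
top unit_p_mid 0.77 [380. 163.] 594 [ 0.579 -0.19   0.074] [ 0.533 -0.219 -0.002] [ 0.632 -0.164  0.086]
top unit_p_mid 0.54 [331. 134.] 178 [ 0.674 -0.067  0.034] [ 0.658 -0.085  0.008] [ 0.697 -0.048  0.05 ]
top rest 0.78 [398. 169.] 969 [ 0.572 -0.25   0.01 ] [ 0.519 -0.33   0.001] [ 0.633 -0.162  0.082]
top plate_top 0.66 [300. 216.] 1558 [0.442 0.025 0.011] [ 0.38  -0.036 -0.007] [0.505 0.088 0.02 ]
top square_tray_in 0.68 [244. 216.] 2052 [0.45  0.192 0.009] [ 0.385  0.123 -0.006] [0.515 0.254 0.046]
top round_tray_in 0.81 [242. 152.] 1730 [0.63  0.195 0.011] [ 0.562  0.129 -0.005] [0.698 0.256 0.043]
top round_tray_in 0.22 [244. 216.] 2099 [0.451 0.192 0.01 ] [ 0.385  0.123 -0.006] [0.515 0.258 0.046]
top vial 0.52 [284. 130.] 144 [0.68  0.072 0.049] [0.667 0.056 0.011] [0.701 0.09  0.078]
top weight 0.74 [332. 132.] 179 [ 0.672 -0.067  0.033] [ 0.656 -0.085 -0.003] [ 0.694 -0.048  0.05 ]
scene unit_p_mid 0.84 [223. 155.] 546 [ 0.268 -0.369  0.033] [ 0.203 -0.431  0.00
[... 1164 characters left out ...]
        7.33585069e-07,  1.43148777e+00]), 'joint_vel': array([ 0.00196728, -0.00012199, -0.00022438,  0.00014848,  0.00074078,
       -0.00064298]), 'joint_efforts': array([ 2.19935655e-04, -5.36970699e+01,  3.31635904e+01,  1.13844166e-03,
       -2.12474288e-04,  6.17935953e-06]), 'tcp_pos': array([ 0.15305683, -0.50218537,  0.24528666]), 'eef_rot': array([[ 9.56558632e-01,  2.91540022e-01, -4.32576504e-06],
       [ 2.91540022e-01, -9.56558631e-01,  3.21154854e-05],
       [ 5.22510143e-06, -3.19814784e-05, -9.99999999e-01]]), 'contact_force': array([ 0.41762769,  0.61190274, -1.26453867]), 'torque': array([-0.00753668,  0.01802999, -0.04641669]), 'finger_gap': 0.08503907997465927} 0.014
```

View pics/top0.png

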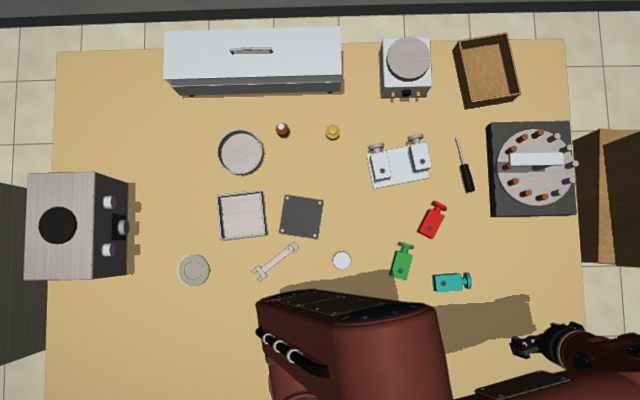

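View pics/scene0.png

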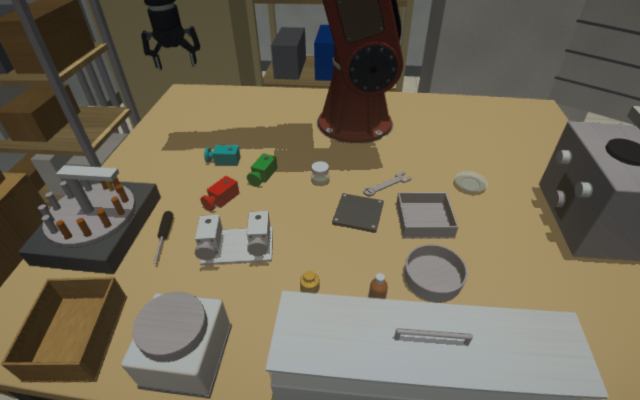

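```bash
python3 - <<'E'
from h import *
a=robot.get_image("top");b=robot.get_image("scene")
save(a,"crop.png",(350,120,450,200),7)
for n,im in(("top",a),("scene",b)):
  P=cloud(im,np.ones((400,640),bool))
  for nm,(x0,x1,y0,y1,z0,z1) in dict(right=(.5,.66,-.37,-.245,.068,.09),left=(.5,.66,-.245,-.14,.068,.09),slab=(.48,.68,-.36,-.13,.005,.016),plate=(.37,.52,-.06,.11,.007,.02)).items():
    Q=P[(P[:,0]>x0)&(P[:,0]<x1)&(P[:,1]>y0)&(P[:,1]<y1)&(P[:,2]>z0)&(P[:,2]<z1)]
    r=cv2.minAreaRect((Q[:,:2]*1000).astype(np.float32)); print(n,nm,len(Q),np.round(r[0],1),np.round(r[1],1),round(r[2],1),"z",np.median(Q[:,2]).round(4),"mean",Q.mean(0).round(4))
  for nm,(x,y) in dict(sq=(.45,.192),rd=(.63,.195)).items():
    Q=P[(abs(P[:,0]-x)<.08)&(abs(P[:,1]-y)<.08)&(P[:,2]>.03)&(P[:,2]<.05)]
    r=cv2.minAreaRect((Q[:,:2]*1000).astype(np.float32)); print(n,nm,len(Q),np.round(r[0],1),np.round(r[1],1),round(r[2],1))
E
```

```text
top right 506 [ 606.1 -297.1] [96.6 45.6] 8.8 z 0.0777 mean [ 0.5994 -0.297   0.0774]
top left 503 [ 583.6 -191.4] [96.4 44.9] 9.9 z 0.0774 mean [ 0.5766 -0.1921  0.0773]
top slab 1156 [ 580.2 -246. ] [227.1 199.3] 89.9 z 0.0096 mean [ 0.5718 -0.2493  0.0096]
top plate 1507 [440.   17.8] [138.2 154.7] 1.0 z 0.0118 mean [0.4421 0.0258 0.0119]
top sq 302 [449.2 190.1] [124.8 125.9] 5.7
top rd 260 [626.  192.2] [126.5 126.6] 70.9
scene right 634 [ 608.4 -297.2] [99.4 43.6] 10.4 z 0.0783 mean [ 0.6089 -0.2956  0.0771]
scene left 629 [ 585.1 -189.7] [98.7 44.3] 10.1 z 0.0784 mean [ 0.5858 -0.189   0.0775]
scene slab 1282 [ 594.4 -244.4] [124.6 160.9] 9.4 z 0.0107 mean [ 0.5937 -0.2429  0.0105]
scene plate 1408 [433.7  29.2] [110.6 134.3] 80.1 z 0.0128 mean [0.4484 0.0278 0.0127]
scene sq 550 [450.6 191.1] [127.3 123.3] 5.9
scene rd 569 [628.3 194.1] [124.6 126.6] 65.5
```

View pics/crop.png

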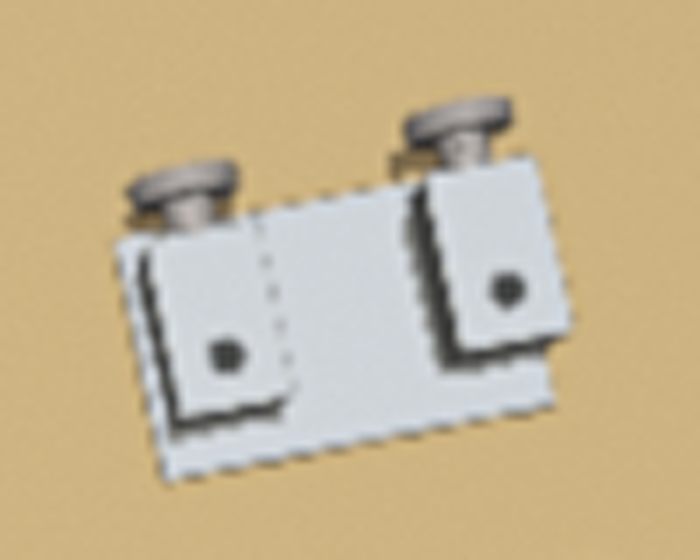

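White units at (380,163) and (418,155) on the rest match the description. The red (432,219), green (403,261) and turquoise (452,283) look-alikes are not meant. In the crop, both feet point away from the robot, at about 10° yaw. I will take the left one first, approaching from the plain end with the tool tilted 25° below horizontal.

```bash
cat >> h.py <<'E'
from scipy.spatial.transform import Rotation as Ro
def orient(yaw,dip):
    """tool y horizontal, normal to d(yaw); tool z dips 'dip' deg below horizontal d (90=down,>90 points back)"""
    a,t=np.radians([yaw,dip]); d=np.array([np.cos(a),np.sin(a),0]); n=np.array([-np.sin(a),np.cos(a),0])
    z=np.cos(t)*d-np.sin(t)*np.array([0,0,1]); return np.c_[np.cross(n,z),n,z]
def row(pos,R,frm=None):
    if frm is None:
        s=robot.read_state(); frm=(s["tcp_pos"],s["eef_rot"])
    p,R0=frm; v=Ro.from_matrix(R0.T@R).as_rotvec()
    print("row",(R0.T@(np.array(pos)-p)).round(4),v.round(3),"deg",np.degrees(np.linalg.norm(v)).round(0))
    return (np.array(pos),R)
def st():
    s=robot.read_state(); z=s["eef_rot"][:,2]
    print("t",round(s["time_s"],2),"tcp",s["tcp_pos"].round(4),"z",z.round(3),"y",s["eef_rot"][:,1].round(3),"F",s["contact_force"].round(1),"gap",round(s["finger_gap"],4),"j",s["joints"].round(2))
E
python3 - <<'E'
from h import *
R=orient(10,25); d=np.array([np.cos(.1745),np.sin(.1745),0])
G=np.array([.5716,-.1928,.056])-.008*d; T=G+.005*R[:,2]
print(T,T-.1*R[:,2])
f=row([.40,-.28,.25],orient(10,90)); f=row([.42,-.24,.2],R,f); f=row(T-.1*R[:,2],R,f); row(T,R,f)
E
```

```text
[ 0.56818419 -0.19340203  0.05388691] [ 0.47893029 -0.2091399   0.09614873]
row [ 0.301  -0.1406 -0.0047] [-0.    0.   -3.02] deg 173.0
row [-0.0266  0.0359  0.05  ] [-0.    -1.134  0.   ] deg 65.0
row [0.0673 0.0202 0.1013] [0. 0. 0.] deg 0.0
row [ 0.  -0.   0.1] [0. 0. 0.] deg 0.0
```

Request:
send_rows:
  plan:
    - [0.301, -0.14, 0, 0, 0, -3.02, 0.085]
    - [0.301, -0.14, 0, 0, 0, -3.02, 0.085]
    - [0.301, -0.14, 0, 0, 0, -3.02, 0.085]
    - [0.301, -0.14, 0, 0, 0, -3.02, 0.085]
    - [0.301, -0.14, 0, 0, 0, -3.02, 0.085]
    - [0.301, -0.14, 0, 0, 0, -3.02, 0.085]
    - [0.301, -0.14, 0, 0, 0, -3.02, 0.085]
    - [0.301, -0.14, 0, 0, 0, -3.02, 0.085]
    - [0.301, -0.14, 0, 0, 0, -3.02, 0.085]
    - [0.301, -0.14, 0, 0, 0, -3.02, 0.085]

```text
time_s: 1.73
tcp_pos: [0.4018, -0.2786, 0.2453]
eef_rot: [[0.014, 1.0, 0.0], [1.0, -0.014, 0.0], [0.0, 0.0, -1.0]]
contact_force: [-0.4, -0.3, -1.0]
finger_gap: 0.0847
```

```bash
python3 - <<'E'
from h import *
st(); row([.42,-.24,.2],orient(10,25))
E
```

```text
t 1.73 tcp [ 0.4018 -0.2786  0.2453] z [ 0.  0. -1.] y [ 1.    -0.014  0.   ] F [-0.4 -0.3 -1. ] gap 0.0847 j [-0.76  0.22 -0.25  1.1   0.    0.83]
row [0.0388 0.0176 0.0453] [-0.985 -0.815 -1.547] deg 115.0
```

Request:
send_rows:
  plan:
    - [0.039, 0.018, 0.0, -0.985, -0.815, -1.547, 0.085]
    - [0.039, 0.018, 0.0, -0.985, -0.815, -1.547, 0.085]
    - [0.039, 0.018, 0.0, -0.985, -0.815, -1.547, 0.085]
    - [0.039, 0.018, 0.0, -0.985, -0.815, -1.547, 0.085]
    - [0.039, 0.018, 0.0, -0.985, -0.815, -1.547, 0.085]
    - [0.039, 0.018, 0.0, -0.985, -0.815, -1.547, 0.085]
    - [0.039, 0.018, 0.0, -0.985, -0.815, -1.547, 0.085]
    - [0.039, 0.018, 0.0, -0.985, -0.815, -1.547, 0.085]
    - [0.039, 0.018, 0.0, -0.985, -0.815, -1.547, 0.085]
    - [0.039, 0.018, 0.0, -0.985, -0.815, -1.547, 0.085]

```text
time_s: 2.57
tcp_pos: [0.419, -0.2413, 0.246]
eef_rot: [[-0.583, 0.444, 0.68], [0.489, 0.861, -0.144], [-0.649, 0.249, -0.719]]
contact_force: [0.5, 0.3, 1.2]
finger_gap: 0.0855
```

```bash
python3 - <<'E'
from h import *
st(); row([.42,-.22,.2],orient(10,25))
E
```

```text
t 2.57 tcp [ 0.419  -0.2413  0.246 ] z [ 0.68  -0.144 -0.719] y [0.444 0.861 0.249] F [0.5 0.3 1.2] gap 0.0855 j [-1.01 -0.21 -0.99  0.2   0.53 -0.28]
row [0.0397 0.0073 0.0307] [-0.378 -0.302 -0.582] deg 43.0
```

Request:
send_rows:
  plan:
    - [0.02, 0, 0.02, -0.378, -0.302, -0.582, 0.085]
    - [0.03, 0.004, 0.025, -0.378, -0.302, -0.582, 0.085]
    - [0.04, 0.007, 0.031, -0.378, -0.302, -0.582, 0.085]
    - [0.04, 0.007, 0.031, -0.378, -0.302, -0.582, 0.085]
    - [0.04, 0.007, 0.031, -0.378, -0.302, -0.582, 0.085]
    - [0.04, 0.007, 0.031, -0.378, -0.302, -0.582, 0.085]
    - [0.04, 0.007, 0.031, -0.378, -0.302, -0.582, 0.085]

```text
time_s: 3.15
tcp_pos: [0.4197, -0.2216, 0.1988]
eef_rot: [[-0.417, -0.17, 0.893], [-0.069, 0.985, 0.155], [-0.906, 0.003, -0.423]]
contact_force: [0.1, 0.5, -0.5]
finger_gap: 0.0851
```

```bash
python3 - <<'E'
from h import *
st(); R=orient(10,25); d=np.array([np.cos(.1745),np.sin(.1745),0])
T=np.array([.5716,-.1928,.056])-.008*d+.005*R[:,2]
f=row(T-.1*R[:,2],R); row(T,R,f)
b=robot.get_image("scene");save(b,"s1.png",(100,40,500,320),2)
E
```

```text
t 3.15 tcp [ 0.4197 -0.2216  0.1988] z [ 0.893  0.155 -0.423] y [-0.17   0.985  0.003] F [ 0.1  0.5 -0.5] gap 0.0851 j [-1.32  0.2  -1.06  0.15  1.13 -1.39]
row [0.0675 0.0019 0.0983] [-0.002 -0.    -0.004] deg 0.0
row [ 0.  -0.   0.1] [0. 0. 0.] deg 0.0
```

View pics/s1.png

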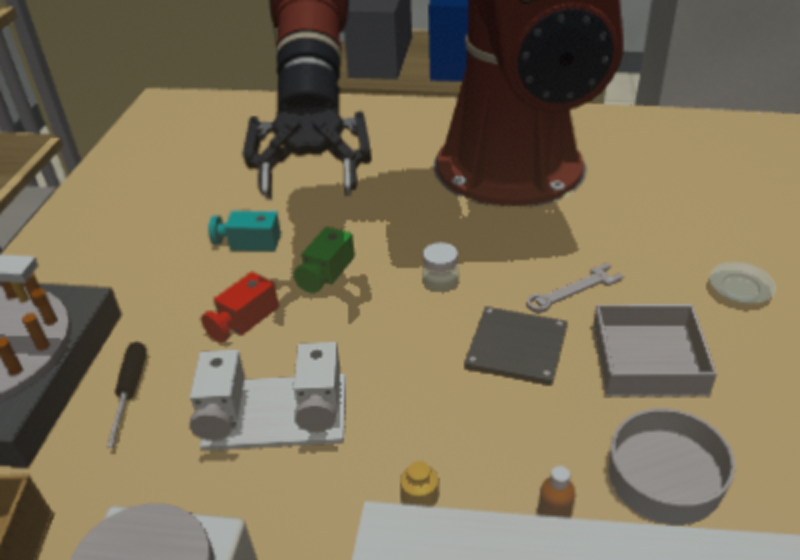

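Picture: gripper correctly oriented, at (310,160) in the crop, with both units undisturbed on the rest.

Request:
send_rows:
  plan:
    - [0.034, 0.001, 0.049, 0, 0, 0, 0.085]
    - [0.067, 0.002, 0.098, 0, 0, 0, 0.085]
    - [0.067, 0.002, 0.12, 0, 0, 0, 0.085]
    - [0.067, 0.002, 0.14, 0, 0, 0, 0.085]
    - [0.067, 0.002, 0.16, 0, 0, 0, 0.085]
    - [0.067, 0.002, 0.18, 0, 0, 0, 0.085]
    - [0.067, 0.002, 0.198, 0, 0, 0, 0.085]
    - [0.067, 0.002, 0.198, 0, 0, 0, 0.085]

```text
time_s: 3.87
tcp_pos: [0.5705, -0.1914, 0.0526]
eef_rot: [[-0.42, -0.167, 0.892], [-0.064, 0.986, 0.154], [-0.905, 0.007, -0.424]]
contact_force: [-1.0, 0.7, -0.9]
finger_gap: 0.0848
```

```bash
python3 - <<'E'
from h import *
st(); b=robot.get_image("scene");save(b,"s2.png",(160,150,340,285),4)
E
```

```text
t 3.87 tcp [ 0.5705 -0.1914  0.0526] z [ 0.892  0.154 -0.424] y [-0.167  0.986  0.007] F [-1.   0.7 -0.9] gap 0.0848 j [-0.88  0.82 -1.13 -1.2   0.9  -0.63]
```

View pics/s2.png

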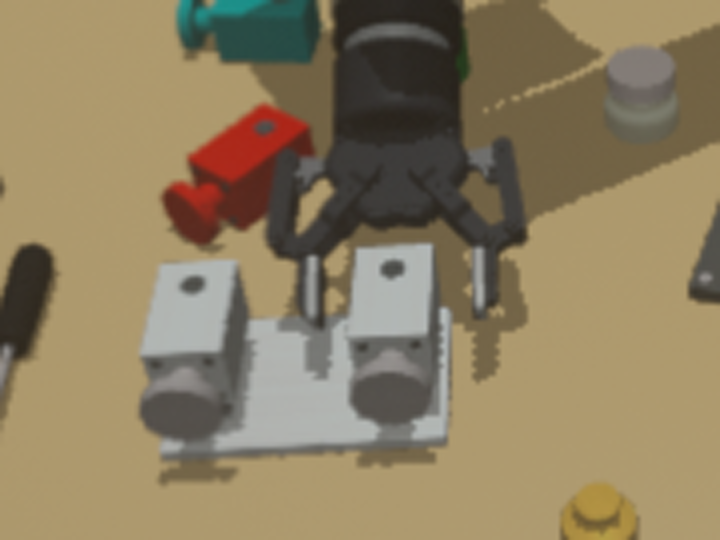

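Jaws straddle the left block (390,300), and nothing else is touched. Now close and lift.

Request:
send_rows:
  plan:
    - [0, 0, 0, 0, 0, 0, 0.03]
    - [0, 0, 0, 0, 0, 0, 0.03]
    - [0, 0, 0, 0, 0, 0, 0.03]
    - [0, 0, 0, 0, 0, 0, 0.03]
    - [0, 0, 0, 0, 0, 0, 0.03]
    - [0, 0, 0, 0, 0, 0, 0.03]
    - [-0.018, 0, -0.008, 0, 0, 0, 0.03]
    - [-0.045, 0, -0.021, 0, 0, 0, 0.03]
    - [-0.09, 0, -0.042, 0, 0, 0, 0.03]
    - [-0.136, 0, -0.064, 0, 0, 0, 0.03]

```text
time_s: 4.75
tcp_pos: [0.5671, -0.1933, 0.1795]
eef_rot: [[-0.423, -0.166, 0.891], [-0.063, 0.986, 0.154], [-0.904, 0.009, -0.428]]
contact_force: [1.4, -1.5, -3.9]
finger_gap: 0.0434
```

```bash
python3 - <<'E'
from h import *
st(); s=robot.read_state()
b=robot.get_image("scene");save(b,"s3.png",(160,100,360,250),4)
f=row([.46,-.06,.25],orient(0,115))
f=row([.46,-.06,.25],orient(-20,115))
E
```

```text
t 4.75 tcp [ 0.5671 -0.1933  0.1795] z [ 0.891  0.154 -0.428] y [-0.166  0.986  0.009] F [ 1.4 -1.5 -3.9] gap 0.0434 j [-0.89  0.37 -1.1  -0.7   0.91 -0.64]
row [-0.0192  0.1503 -0.1021] [0.063 1.569 0.177] deg 91.0
row [-0.0192  0.1503 -0.1021] [0.196 1.535 0.541] deg 94.0
```

View pics/s3.png

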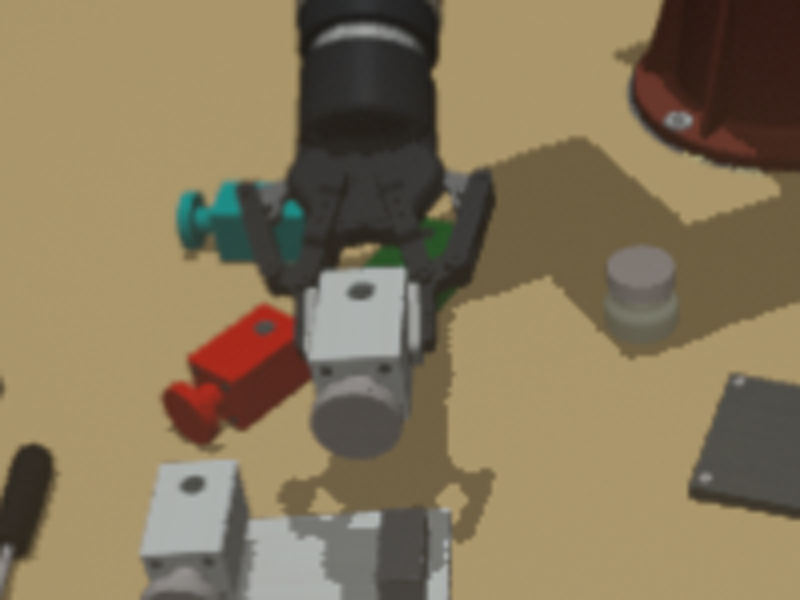

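Picture: block held level in the jaws at (360,320), rail left empty, other unit undisturbed. Now rotate it upright.

Request:
send_rows:
  plan:
    - [-0.002, 0.02, -0.01, 0.063, 1.569, 0.177, 0.03]
    - [-0.004, 0.03, -0.02, 0.063, 1.569, 0.177, 0.03]
    - [-0.006, 0.045, -0.03, 0.063, 1.569, 0.177, 0.03]
    - [-0.008, 0.06, -0.04, 0.063, 1.569, 0.177, 0.03]
    - [-0.01, 0.075, -0.05, 0.063, 1.569, 0.177, 0.03]
    - [-0.012, 0.09, -0.06, 0.063, 1.569, 0.177, 0.03]
    - [-0.014, 0.105, -0.07, 0.063, 1.569, 0.177, 0.03]
    - [-0.016, 0.12, -0.08, 0.063, 1.569, 0.177, 0.03]
    - [-0.018, 0.135, -0.09, 0.063, 1.569, 0.177, 0.03]
    - [-0.019, 0.15, -0.102, 0.063, 1.569, 0.177, 0.03]

```text
time_s: 5.63
tcp_pos: [0.4595, -0.06, 0.2427]
eef_rot: [[-0.997, -0.048, 0.057], [-0.046, 0.998, 0.037], [-0.059, 0.035, -0.998]]
contact_force: [-0.2, -0.4, -4.3]
finger_gap: 0.0434
```

```bash
python3 - <<'E'
from h import *
st(); R=orient(0,115)
off=R@np.array([-.0034,0,-.0006]); print(off)
a=robot.get_image("top"); o=robot.outline_of(a,"plate_top")
m=o[0]["mask"]; c=cv2.minAreaRect(np.argwhere(m)[:,::-1].astype(np.float32)); print(o[0]["p"],c)
print(world(a,[c[0]])); 
s=robot.get_image("scene")
P=cloud(s,np.ones((400,640),bool)); Q=P[(P[:,0]>.37)&(P[:,0]<.53)&(P[:,1]>-.05)&(P[:,1]<.1)&(P[:,2]>.0085)&(P[:,2]<.018)]
print(Q.mean(0),cv2.minAreaRect((Q[:,:2]*1000).astype(np.float32)))
f=row([.46,-.06,.25],R); P=np.array([.443,.026,.073]); f=row(P-off+[0,0,.04],R,f);
E
```

```text
t 5.63 tcp [ 0.4595 -0.06    0.2427] z [ 0.057  0.037 -0.998] y [-0.048  0.998  0.035] F [-0.2 -0.4 -4.3] gap 0.0434 j [-0.32  0.14 -0.36  1.03  0.05 -0.37]
[ 0.00333502  0.         -0.00089312]
0.64 ((287.676513671875, 214.7941436767578), (12.854386329650879, 37.593021392822266), 14.03624439239502)
[[0.44906099 0.06310315 0.00997006]]
[0.44798047 0.02779965 0.01279095] ((433.3387451171875, 29.283367156982422), (110.39598083496094, 134.7128143310547), 80.32483673095703)
row [ 0.0006  0.0001 -0.0096] [0.028 0.498 0.058] deg 29.0
row [-0.0391  0.086   0.1319] [0. 0. 0.] deg 0.0
```

```bash
python3 - <<'E'
from h import *
row([.4397,.026,.124],orient(0,115))
E
```

```text
row [0.0246 0.0822 0.1184] [0.028 0.498 0.058] deg 29.0
```

Request:
send_rows:
  plan:
    - [0.0, 0.02, 0.0, 0.028, 0.498, 0.058, 0.03]
    - [0.0, 0.04, 0.0, 0.028, 0.498, 0.058, 0.03]
    - [0.01, 0.06, 0.02, 0.028, 0.498, 0.058, 0.03]
    - [0.02, 0.082, 0.04, 0.028, 0.498, 0.058, 0.03]
    - [0.025, 0.082, 0.08, 0.028, 0.498, 0.058, 0.03]
    - [0.025, 0.082, 0.11, 0.028, 0.498, 0.058, 0.03]
    - [0.025, 0.082, 0.118, 0.028, 0.498, 0.058, 0.03]
    - [0.025, 0.082, 0.118, 0.028, 0.498, 0.058, 0.03]

```text
time_s: 6.45
tcp_pos: [0.437, 0.0248, 0.1228]
eef_rot: [[-0.905, 0.004, -0.425], [0.003, 1.0, 0.003], [0.425, 0.001, -0.905]]
contact_force: [-0.6, 0.4, -2.5]
finger_gap: 0.043
```

```bash
python3 - <<'E'
from h import *
st(); s=robot.get_image("scene");save(s,"s4.png",(280,60,480,230),4)
P=cloud(s,np.ones((400,640),bool)); Q=P[(abs(P[:,0]-.45)<.06)&(abs(P[:,1]-.026)<.07)&(P[:,2]>.03)&(P[:,2]<.2)]
# foot part
F=Q[Q[:,2]<.062]; print("foot",len(F),F.min(0).round(3),F.max(0).round(3))
row([.4397,.026,.0755],orient(0,115)); print(robot.read_state()["eef_rot"].T@[0,0,-1])
E
```

```text
t 6.45 tcp [0.437  0.0248 0.1228] z [-0.425  0.003 -0.905] y [0.004 1.    0.001] F [-0.6  0.4 -2.5] gap 0.043 j [-0.09  0.59 -0.12  1.29 -0.03 -0.07]
foot 15 [0.443 0.005 0.058] [0.461 0.046 0.062]
row [-0.0224  0.0014  0.0439] [ 0.002 -0.    -0.004] deg 0.0
[-4.22659247e-01 -4.00303814e-04  9.06288586e-01]
```

View pics/s4.png

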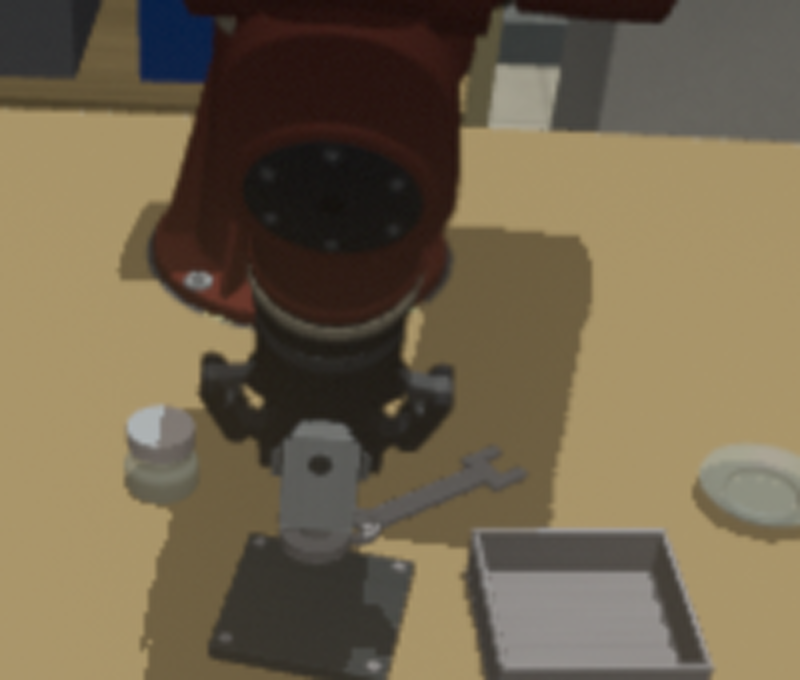

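Picture: unit upright at (320,480), foot down, just over the plate's rear half (lower it straight down). Descend.

Request:
send_rows:
  plan:
    - [-0.01, 0, 0.014, 0, 0, 0, 0.03]
    - [-0.015, 0.001, 0.028, 0, 0, 0, 0.03]
    - [-0.019, 0.001, 0.036, 0, 0, 0, 0.03]
    - [-0.021, 0.001, 0.04, 0, 0, 0, 0.03]
    - [-0.021, 0.001, 0.041, 0, 0, 0, 0.03]
    - [-0.021, 0.001, 0.041, 0, 0, 0, 0.03]

```text
time_s: 7.0
tcp_pos: [0.4404, 0.0261, 0.0796]
eef_rot: [[-0.907, 0.003, -0.422], [0.003, 1.0, 0.001], [0.422, -0.0, -0.907]]
contact_force: [-0.0, 1.3, -3.3]
finger_gap: 0.0433
```

```bash
python3 - <<'E'
from h import *
st(); s=robot.get_image("scene")
P=cloud(s,np.ones((400,640),bool)); Q=P[(abs(P[:,0]-.45)<.06)&(abs(P[:,1]-.026)<.07)&(P[:,2]>.015)&(P[:,2]<.2)]
F=Q[Q[:,2]<.04]; print("foot",len(F),F.min(0).round(3),F.max(0).round(3)); 
F=Q[(Q[:,2]<.09)&(Q[:,2]>.05)&(abs(Q[:,1]-.026)<.02)];F=F[F[:,0]<.49];A=np.c_[F[:,1:],np.ones(len(F))];print("front face slope dx/dy,dx/dz",np.linalg.lstsq(A,F[:,0],rcond=None)[0].round(3),F.mean(0))
E
```

```text
t 7.0 tcp [0.4404 0.0261 0.0796] z [-0.422  0.001 -0.907] y [ 0.003  1.    -0.   ] F [-0.   1.3 -3.3] gap 0.0433 j [-0.08  0.65 -0.16  1.2  -0.03 -0.07]
foot 139 [ 0.414 -0.031  0.015] [0.497 0.084 0.032]
front face slope dx/dy,dx/dz [0.001 0.004 0.463] [0.46349307 0.02592286 0.0700166 ]
```

Request:
send_rows:
  plan:
    - [-0.0008, 0, 0.0018, 0, 0, 0, 0.03]
    - [-0.0012, 0, 0.0027, 0, 0, 0, 0.03]
    - [-0.0017, 0, 0.0036, 0, 0, 0, 0.03]
    - [-0.0017, 0, 0.0036, 0, 0, 0, 0.03]
    - [-0.0017, 0, 0.0036, 0, 0, 0, 0.03]

```text
time_s: 7.47
tcp_pos: [0.4407, 0.0263, 0.0758]
eef_rot: [[-0.907, 0.002, -0.422], [0.002, 1.0, 0.0], [0.422, -0.001, -0.907]]
contact_force: [2.0, 0.7, 8.4]
finger_gap: 0.0434
```

Contact felt (about 12 N change, pointing to stiff). Ease up slightly, release, retreat.

Request:
send_rows:
  plan:
    - [0.0003, 0, -0.0007, 0, 0, 0, 0.043]
    - [0.0003, 0, -0.0007, 0, 0, 0, 0.05]
    - [0.0003, 0, -0.0007, 0, 0, 0, 0.085]
    - [0.0003, 0, -0.0007, 0, 0, 0, 0.085]
    - [0.0003, 0, -0.0007, 0, 0, 0, 0.085]
    - [0.0003, 0, -0.0007, 0, 0, 0, 0.085]
    - [0, 0, -0.03, 0, 0, 0, 0.085]
    - [0, 0, -0.06, 0, 0, 0, 0.085]
    - [0, 0, -0.1, 0, 0, 0, 0.085]
    - [0, 0, -0.13, 0, 0, 0, 0.085]

```text
time_s: 8.3
tcp_pos: [0.4958, 0.0262, 0.1948]
eef_rot: [[-0.906, 0.002, -0.422], [0.002, 1.0, 0.001], [0.422, -0.001, -0.906]]
contact_force: [1.0, -0.3, -1.1]
finger_gap: 0.0849
```

```bash
python3 - <<'E'
from h import *
st()
for n in("top","scene"):
  s=robot.get_image(n); P=cloud(s,np.ones((400,640),bool)); Q=P[(abs(P[:,0]-.44)<.06)&(abs(P[:,1]-.026)<.06)&(P[:,2]>.1)&(P[:,2]<.114)]
  if len(Q)>5: print(n,len(Q),Q.mean(0).round(4),cv2.minAreaRect((Q[:,:2]*1000).astype(np.float32)))
row([.441,.026,.15],orient(0,90))
E
```

```text
t 8.3 tcp [0.4958 0.0262 0.1948] z [-0.422  0.001 -0.906] y [ 0.002  1.    -0.001] F [ 1.  -0.3 -1.1] gap 0.0849 j [-0.07  0.64  0.16  1.53 -0.03 -0.07]
scene 268 [0.4468 0.0265 0.108 ] ((443.2352294921875, 26.491626739501953), (47.19202423095703, 42.519012451171875), 1.855684518814087)
row [ 0.033  -0.0001  0.0657] [-0.    -0.43  -0.003] deg 25.0
```

Request:
send_rows:
  plan:
    - [0.01, 0, 0.0, 0, -0.13, 0, 0]
    - [0.02, 0, 0.0, 0, -0.26, 0, 0]
    - [0.03, 0, 0.015, 0, -0.36, 0, 0]
    - [0.03, 0, 0.03, 0, -0.43, 0, 0]
    - [0.03, 0, 0.05, 0, -0.43, 0, 0]
    - [0.028, 0, 0.068, 0, -0.43, 0, 0]
    - [0.028, 0, 0.068, 0, -0.43, 0, 0]
    - [0.028, 0, 0.068, 0, -0.43, 0, 0]

```text
time_s: 9.07
tcp_pos: [0.44, 0.0264, 0.1424]
eef_rot: [[-1.0, 0.002, -0.009], [0.002, 1.0, -0.0], [0.009, -0.0, -1.0]]
contact_force: [1.0, -0.1, 0.3]
finger_gap: -0.0001
```

```bash
python3 - <<'E'
from h import *
st(); row([.442,.0265,.124],orient(0,90))
E
```

```text
t 9.07 tcp [0.44   0.0264 0.1424] z [-0.009 -0.    -1.   ] y [ 0.002  1.    -0.   ] F [ 1.  -0.1  0.3] gap -0.0001 j [-0.11  0.23 -0.53  0.82 -0.   -0.1 ]
row [-0.0021  0.0001  0.0184] [-0.    -0.009 -0.002] deg 1.0
```

Request:
send_rows:
  plan:
    - [-0.002, 0, 0.015, 0, -0.009, 0, 0]
    - [-0.002, 0, 0.019, 0, -0.009, 0, 0]
    - [-0.002, 0, 0.022, 0, -0.009, 0, 0]
    - [-0.002, 0, 0.024, 0, -0.009, 0, 0]
    - [-0.002, 0, 0.0264, 0, -0.009, 0, 0]
    - [-0.002, 0, 0.0264, 0, -0.009, 0, 0]
    - [-0.002, 0, 0.0264, 0, -0.009, 0, 0]

```text
time_s: 9.65
tcp_pos: [0.4437, 0.0263, 0.1175]
eef_rot: [[-1.0, 0.002, 0.003], [0.002, 1.0, -0.001], [-0.003, -0.001, -1.0]]
contact_force: [-2.3, 0.5, 10.8]
finger_gap: -0.0004
```

Request:
send_rows:
  plan:
    - [0, 0, 0.0025, 0, 0, 0, 0]
    - [0, 0, 0.0045, 0, 0, 0, 0]
    - [0, 0, 0.0045, 0, 0, 0, 0]
    - [0, 0, 0.0045, 0, 0, 0, 0]

```text
time_s: 9.98
tcp_pos: [0.4438, 0.0262, 0.1132]
eef_rot: [[-1.0, 0.002, 0.003], [0.002, 1.0, -0.001], [-0.003, -0.001, -1.0]]
contact_force: [-2.7, 0.3, 14.7]
finger_gap: -0.0001
```

Stiff (10.8 N, then 14.7 N). Press 1 mm more, then up, open, and regrasp from above.

Request:
send_rows:
  plan:
    - [0, 0, 0.001, 0, 0, 0, 0]
    - [0, 0, 0.001, 0, 0, 0, 0]
    - [0, 0, -0.005, 0, 0, 0, 0]
    - [0, 0, -0.015, 0, 0, 0, 0]
    - [0, 0, -0.045, 0, 0, 0, 0.085]
    - [0, 0, -0.045, 0, 0, 0, 0.085]
    - [0, 0, -0.045, 0, 0, 0, 0.085]
    - [0, 0, -0.045, 0, 0, 0, 0.085]
    - [0, 0, -0.045, 0, 0, 0, 0.085]

```text
time_s: 10.73
tcp_pos: [0.4423, 0.0264, 0.1563]
eef_rot: [[-1.0, 0.002, 0.001], [0.002, 1.0, -0.0], [-0.001, -0.0, -1.0]]
contact_force: [-0.1, -1.1, 0.3]
finger_gap: 0.0607
```

```bash
python3 - <<'E'
from h import *
st()
for n in("scene",):
  s=robot.get_image(n); P=cloud(s,np.ones((400,640),bool)); Q=P[(abs(P[:,0]-.44)<.035)&(abs(P[:,1]-.026)<.035)&(P[:,2]>.1)&(P[:,2]<.113)]
  if len(Q)>5: print(n,len(Q),Q.mean(0).round(4),cv2.minAreaRect((Q[:,:2]*1000).astype(np.float32)))
row([.442,.0265,.083],orient(0,90))
E
```

```text
t 10.73 tcp [0.4423 0.0264 0.1563] z [ 0.001 -0.    -1.   ] y [ 0.002  1.    -0.   ] F [-0.1 -1.1  0.3] gap 0.0607 j [-0.11  0.21 -0.51  0.85 -0.   -0.1 ]
scene 273 [0.4471 0.0265 0.108 ] ((442.8775939941406, 26.569406509399414), (46.412349700927734, 42.408363342285156), 2.2759780883789062)
row [0.0002 0.0001 0.0732] [-0.     0.001 -0.002] deg 0.0
```

Request:
send_rows:
  plan:
    - [0, 0, 0, 0, 0, 0, 0.085]
    - [0, 0, 0.01, 0, 0, 0, 0.085]
    - [0, 0, 0.03, 0, 0, 0, 0.085]
    - [0, 0, 0.05, 0, 0, 0, 0.085]
    - [0, 0, 0.073, 0, 0, 0, 0.085]
    - [0, 0, 0.073, 0, 0, 0, 0.085]
    - [0, 0, 0.073, 0, 0, 0, 0.03]
    - [0, 0, 0.073, 0, 0, 0, 0.03]
    - [0, 0, 0.073, 0, 0, 0, 0.03]
    - [0, 0, 0.073, 0, 0, 0, 0.03]

```text
time_s: 11.62
tcp_pos: [0.4438, 0.0263, 0.085]
eef_rot: [[-1.0, 0.002, 0.004], [0.002, 1.0, -0.0], [-0.004, -0.0, -1.0]]
contact_force: [-1.9, 0.9, 8.7]
finger_gap: 0.0431
```

Request:
send_rows:
  plan:
    - [0, 0, 0, 0, 0, 0, 0.03]
    - [0, 0, 0, 0, 0, 0, 0.03]
    - [0, 0, 0, 0, 0, 0, 0.03]
    - [0, 0, -0.02, 0, 0, 0, 0.03]
    - [0, 0, -0.05, 0, 0, 0, 0.03]
    - [0, 0, -0.08, 0, 0, 0, 0.03]
    - [0, 0, -0.08, 0, 0, 0, 0.03]

```text
time_s: 12.2
tcp_pos: [0.4456, 0.0261, 0.169]
eef_rot: [[-1.0, 0.002, 0.01], [0.002, 1.0, -0.001], [-0.01, -0.001, -1.0]]
contact_force: [2.2, 0.0, -2.0]
finger_gap: 0.0432
```

```bash
python3 - <<'E'
from h import *
st()
row([.4485,.1905,.165],orient(0,90))
E
```

```text
t 12.2 tcp [0.4456 0.0261 0.169 ] z [ 0.01  -0.001 -1.   ] y [ 0.002  1.    -0.001] F [ 2.2  0.  -2. ] gap 0.0432 j [-0.11  0.2  -0.49  0.87 -0.   -0.1 ]
row [-0.0025  0.1644  0.0038] [-0.001  0.01  -0.002] deg 1.0
```

Request:
send_rows:
  plan:
    - [0, 0.03, 0, 0, 0, 0, 0.03]
    - [-0.001, 0.07, 0, 0, 0.01, 0, 0.03]
    - [-0.002, 0.11, 0, 0, 0.01, 0, 0.03]
    - [-0.003, 0.145, 0, 0, 0.01, 0, 0.03]
    - [-0.003, 0.164, 0, 0, 0.01, 0, 0.03]
    - [-0.003, 0.164, 0.03, 0, 0.01, 0, 0.03]
    - [-0.003, 0.164, 0.06, 0, 0.01, 0, 0.03]
    - [-0.003, 0.164, 0.08, 0, 0.01, 0, 0.03]
    - [-0.003, 0.164, 0.086, 0, 0.01, 0, 0.03]
    - [-0.003, 0.164, 0.086, 0, 0.01, 0, 0.03]

```text
time_s: 13.03
tcp_pos: [0.4444, 0.1902, 0.0768]
eef_rot: [[-1.0, 0.002, -0.012], [0.002, 1.0, -0.001], [0.012, -0.001, -1.0]]
contact_force: [-6.5, -0.6, 10.0]
finger_gap: 0.0433
```

Request:
send_rows:
  plan:
    - [0, 0, 0.001, 0, 0, 0, 0.03]
    - [0, 0, 0.003, 0, 0, 0, 0.03]
    - [0, 0, 0.0045, 0, 0, 0, 0.03]
    - [0, 0, 0.0045, 0, 0, 0, 0.03]

```text
time_s: 13.37
tcp_pos: [0.4449, 0.1902, 0.0743]
eef_rot: [[-1.0, 0.002, -0.01], [0.002, 1.0, -0.0], [0.01, -0.0, -1.0]]
contact_force: [-8.7, -0.4, 10.1]
finger_gap: 0.0434
```

Request:
send_rows:
  plan:
    - [0, 0, -0.0025, 0, 0, 0, 0.03]
    - [0, 0, -0.0025, 0, 0, 0, 0.03]

```text
time_s: 13.53
tcp_pos: [0.4455, 0.1903, 0.0773]
eef_rot: [[-1.0, 0.002, -0.009], [0.002, 1.0, -0.0], [0.009, -0.0, -1.0]]
contact_force: [-6.5, -0.7, 8.9]
finger_gap: 0.0434
```

```bash
python3 - <<'E'
from h import *
st(); s=robot.get_image("scene"); save(s,"s5.png",(360,110,520,230),5)
E
```

```text
t 13.53 tcp [0.4455 0.1903 0.0773] z [-0.009 -0.    -1.   ] y [ 0.002  1.    -0.   ] F [-6.5 -0.7  8.9] gap 0.0434 j [ 0.25  0.39 -0.5   0.69  0.    0.25]
```

View pics/s5.png

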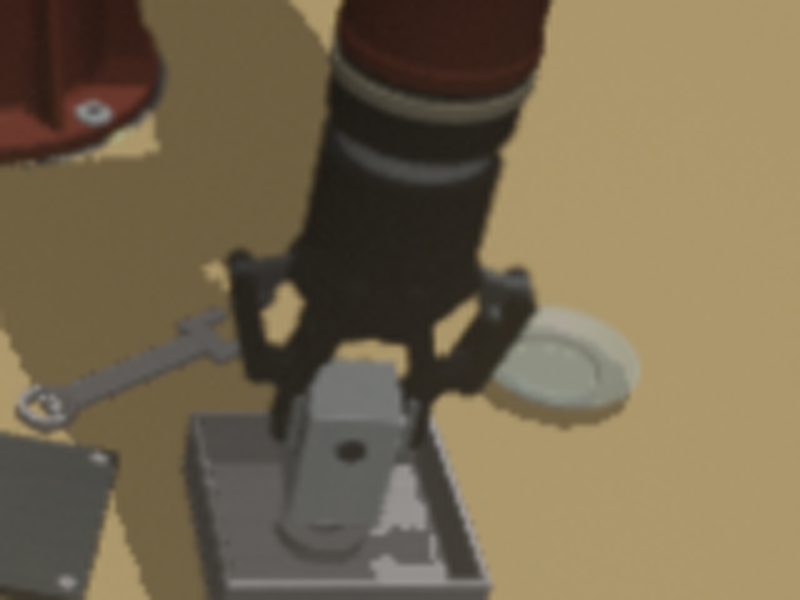

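Request:
send_rows:
  plan:
    - [0, 0, -0.004, 0, 0, 0, 0.03]
    - [0, 0, -0.008, 0, 0, 0, 0.03]
    - [0, 0, -0.008, 0, 0, 0, 0.03]

```text
time_s: 13.83
tcp_pos: [0.4475, 0.1905, 0.0852]
eef_rot: [[-1.0, 0.003, -0.005], [0.003, 1.0, 0.0], [0.005, 0.0, -1.0]]
contact_force: [0.3, -0.4, -3.5]
finger_gap: 0.0435
```

```bash
python3 - <<'E'
from h import *
st(); s=robot.get_image("scene")
P=cloud(s,np.ones((400,640),bool)); F=P[(abs(P[:,0]-.47)<.03)&(abs(P[:,1]-.19)<.018)&(P[:,2]>.05)&(P[:,2]<.11)]
for lo in np.arange(.05,.11,.01):
  q=F[(F[:,2]>lo)&(F[:,2]<lo+.01)]
  if len(q): print(lo.round(2),len(q),q.mean(0).round(4),q[:,0].min().round(4),q[:,0].max().round(4))
E
```

```text
t 13.83 tcp [0.4475 0.1905 0.0852] z [-0.005  0.    -1.   ] y [0.003 1.    0.   ] F [ 0.3 -0.4 -3.5] gap 0.0435 j [ 0.25  0.38 -0.49  0.7   0.    0.25]
0.05 47 [0.4674 0.1897 0.0551] 0.4651 0.4701
0.06 52 [0.4673 0.19   0.0649] 0.4647 0.4697
0.07 47 [0.4672 0.1891 0.0748] 0.4638 0.4699
0.08 50 [0.4678 0.1915 0.0847] 0.4649 0.4705
0.09 52 [0.4679 0.1881 0.0945] 0.4657 0.471
0.1 161 [0.4589 0.1897 0.1072] 0.4402 0.4706
```

Upright to within the noise (front face x is constant with height). Lower and release.

Request:
send_rows:
  plan:
    - [0, 0, 0.004, 0, 0, 0, 0.03]
    - [0, 0, 0.007, 0, 0, 0, 0.03]
    - [0, 0, 0.007, 0, 0, 0, 0.03]
    - [0, 0, 0.007, 0, 0, 0, 0.045]
    - [0, 0, 0.007, 0, 0, 0, 0.055]
    - [0, 0, 0.007, 0, 0, 0, 0.075]
    - [0, 0, 0.007, 0, 0, 0, 0.075]
    - [0, 0, 0.007, 0, 0, 0, 0.075]
    - [0, 0, -0.01, 0, 0, 0, 0.075]
    - [0, 0, -0.04, 0, 0, 0, 0.085]

```text
time_s: 14.72
tcp_pos: [0.4444, 0.1897, 0.1219]
eef_rot: [[-1.0, 0.002, -0.013], [0.002, 1.0, -0.002], [0.013, -0.002, -1.0]]
contact_force: [0.3, -0.8, -0.2]
finger_gap: 0.0844
```

Request:
send_rows:
  plan:
    - [0, 0, -0.04, 0, 0, 0, 0.085]
    - [0, 0, -0.08, 0, 0, 0, 0.085]
    - [0, -0.03, -0.1, 0, 0, 0, 0.085]
    - [0, -0.07, -0.1, 0, 0, 0, 0.085]
    - [0, -0.11, -0.1, 0, 0, 0, 0.085]
    - [0, -0.15, -0.1, 0, 0, 0, 0.085]
    - [0, -0.18, -0.1, 0, 0, 0, 0.085]

```text
time_s: 15.3
tcp_pos: [0.4466, 0.008, 0.2241]
eef_rot: [[-1.0, 0.003, -0.007], [0.003, 1.0, -0.001], [0.007, -0.001, -1.0]]
contact_force: [0.1, -0.3, -0.2]
finger_gap: 0.0849
```

```bash
python3 - <<'E'
from h import *
st()
for n in("top","scene"):
  s=robot.get_image(n); P=cloud(s,np.ones((400,640),bool)); Q=P[(abs(P[:,0]-.447)<.05)&(abs(P[:,1]-.19)<.05)&(P[:,2]>.08)&(P[:,2]<.113)&(P[:,2]>.095)]
  if len(Q)>5: print(n,len(Q),Q.mean(0).round(4),np.median(Q[:,2]),cv2.minAreaRect((Q[:,:2]*1000).astype(np.float32)))
R=orient(10,25); d=np.array([np.cos(.1745),np.sin(.1745),0])
T=np.array([.5944,-.2994,.056])-.006*d+.002*R[:,2]
f=row([.44,-.29,.22],R); f=row(T-.1*R[:,2],R,f); row(T,R,f)
E
```

```text
t 15.3 tcp [0.4466 0.008  0.2241] z [-0.007 -0.001 -1.   ] y [ 0.003  1.    -0.001] F [ 0.1 -0.3 -0.2] gap 0.0849 j [-0.14  0.16 -0.38  1.04 -0.   -0.14]
top 199 [0.4432 0.194  0.0996] 0.09938571634785465 ((442.37701416015625, 193.57296752929688), (32.742095947265625, 42.00154113769531), 87.68963623046875)
scene 258 [0.448  0.1899 0.1004] 0.10070871222045347 ((445.13580322265625, 190.25018310546875), (43.0068244934082, 46.416568756103516), 89.15865325927734)
row [ 0.0049 -0.2968  0.0045] [-0.104 -1.139 -0.161] deg 66.0
row [ 0.0876 -0.0361  0.1022] [0. 0. 0.] deg 0.0
row [0.  0.  0.1] [0. 0. 0.] deg 0.0
```

Request:
send_rows:
  plan:
    - [0, -0.03, 0, -0.104, -1.139, -0.161, 0.085]
    - [0, -0.06, 0, -0.104, -1.139, -0.161, 0.085]
    - [0, -0.09, 0, -0.104, -1.139, -0.161, 0.085]
    - [0, -0.12, 0, -0.104, -1.139, -0.161, 0.085]
    - [0, -0.15, 0, -0.104, -1.139, -0.161, 0.085]
    - [0, -0.18, 0, -0.104, -1.139, -0.161, 0.085]
    - [0, -0.21, 0, -0.104, -1.139, -0.161, 0.085]
    - [0.005, -0.24, 0, -0.104, -1.139, -0.161, 0.085]
    - [0.005, -0.27, 0, -0.104, -1.139, -0.161, 0.085]
    - [0.005, -0.297, 0.004, -0.104, -1.139, -0.161, 0.085]

```text
time_s: 16.23
tcp_pos: [0.4407, -0.29, 0.2221]
eef_rot: [[-0.419, -0.175, 0.891], [-0.079, 0.985, 0.156], [-0.905, -0.005, -0.426]]
contact_force: [1.7, -0.9, -0.9]
finger_gap: 0.085
```

```bash
python3 - <<'E'
from h import *
st()
s=robot.get_image("scene"); p=s["pixels"].astype(int); P=cloud(s,(p[...,0]>110)&(p[...,1]<70)&(p[...,2]<70))
P=P[(P[:,0]>.3)&(P[:,0]<.6)&(P[:,1]<-.2)&(P[:,1]>-.45)&(P[:,2]<.06)];print("red",P.min(0),P.max(0),cv2.minAreaRect((P[:,:2]*1000).astype(np.float32)))
P=cloud(s,np.ones((400,640),bool));Q=P[(P[:,0]>.53)&(P[:,0]<.67)&(P[:,1]<-.245)&(P[:,1]>-.36)&(P[:,2]>.068)&(P[:,2]<.085)];print(len(Q),cv2.minAreaRect((Q[:,:2]*1000).astype(np.float32)))
R=orient(10,25); d=np.array([np.cos(.1745),np.sin(.1745),0])
T=np.array([.5944,-.2994,.056])-.006*d+.002*R[:,2]
f=row(T-.1*R[:,2],R); print(T)
E
```

```text
t 16.23 tcp [ 0.4407 -0.29    0.2221] z [ 0.891  0.156 -0.426] y [-0.175  0.985 -0.005] F [ 1.7 -0.9 -0.9] gap 0.085 j [-1.31  0.25 -0.87  0.28  1.12 -1.38]
red [ 0.3806252  -0.36438905  0.02032265] [ 0.47810026 -0.29337718  0.04915752] ((427.520263671875, -333.6827087402344), (43.812713623046875, 95.94776916503906), 61.3120002746582)
642 ((609.40234375, -297.5592346191406), (99.19441223144531, 43.76106262207031), 9.863882064819336)
row [ 0.0818 -0.0343  0.1001] [ 0.004  0.002 -0.009] deg 1.0
[ 0.5902762  -0.30012694  0.05515476]
```

Red look-alike ends at x=0.478, under the wrist path. Use a 30° dip for more clearance.

```bash
python3 - <<'E'
from h import *
R=orient(10,30); d=np.array([np.cos(.1745),np.sin(.1745),0])
T=np.array([.5945,-.2996,.056])-.006*d+.002*R[:,2]
f=row(T-.1*R[:,2],R); print(T); s=robot.read_state(); print(s["eef_rot"].T@R[:,2]*.1)
E
```

```text
row [ 0.0732 -0.0345  0.1005] [ 0.004  0.089 -0.009] deg 5.0
[ 0.59029686 -0.30034093  0.055     ]
[ 0.00892429 -0.00043709  0.09960003]
```

Request:
send_rows:
  plan:
    - [0.015, -0.01, 0.02, 0.004, 0.089, -0.009, 0.085]
    - [0.03, -0.02, 0.05, 0.004, 0.089, -0.009, 0.085]
    - [0.055, -0.034, 0.075, 0.004, 0.089, -0.009, 0.085]
    - [0.073, -0.034, 0.1, 0.004, 0.089, -0.009, 0.085]
    - [0.073, -0.034, 0.1, 0.004, 0.089, -0.009, 0.085]
    - [0.075, -0.035, 0.12, 0.004, 0.089, -0.009, 0.085]
    - [0.077, -0.035, 0.145, 0.004, 0.089, -0.009, 0.085]
    - [0.08, -0.035, 0.17, 0.004, 0.089, -0.009, 0.085]
    - [0.082, -0.035, 0.198, 0.004, 0.089, -0.009, 0.085]
    - [0.082, -0.035, 0.198, 0.004, 0.089, -0.009, 0.085]

```text
time_s: 17.12
tcp_pos: [0.5902, -0.2933, 0.0593]
eef_rot: [[-0.503, -0.18, 0.845], [-0.097, 0.984, 0.152], [-0.859, -0.006, -0.512]]
contact_force: [-1.0, 0.3, -0.7]
finger_gap: 0.0853
```

```bash
python3 - <<'E'
from h import *
st(); b=robot.get_image("scene");save(b,"s6.png",(140,130,340,280),4)
R=orient(10,30);c=np.array([.5945,-.2996,.056]);s=robot.read_state();print(s["eef_rot"].T@(c-s["tcp_pos"]))
E
```

```text
t 17.12 tcp [ 0.5902 -0.2933  0.0593] z [ 0.845  0.152 -0.512] y [-0.18   0.984 -0.006] F [-1.   0.3 -0.7] gap 0.0853 j [-0.96  0.67 -0.84 -0.56  0.89 -0.84]
[ 0.00103569 -0.00714288  0.00565793]
```

View pics/s6.png

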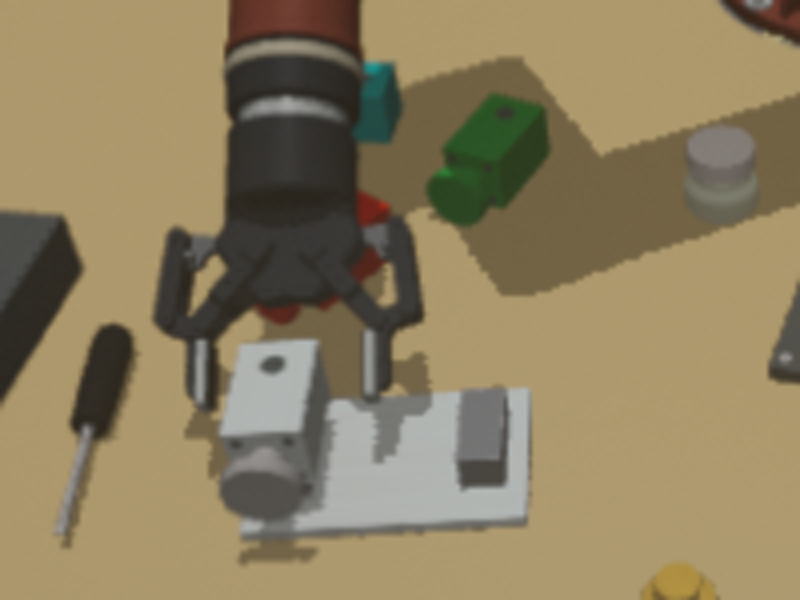

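Jaws straddle the second block (270,400) but 7 mm too far towards +y. Correct, then close and lift.

Request:
send_rows:
  plan:
    - [0.002, -0.004, 0.001, 0, 0, 0, 0.085]
    - [0.003, -0.007, 0.002, 0, 0, 0, 0.085]
    - [0.003, -0.007, 0.002, 0, 0, 0, 0.085]
    - [0.003, -0.007, 0.002, 0, 0, 0, 0.085]

```text
time_s: 17.5
tcp_pos: [0.5891, -0.3034, 0.0574]
eef_rot: [[-0.502, -0.176, 0.847], [-0.097, 0.984, 0.147], [-0.859, -0.008, -0.511]]
contact_force: [-0.4, 0.5, -0.2]
finger_gap: 0.085
```

```bash
python3 - <<'E'
from h import *
st();c=np.array([.5945,-.2996,.056]);s=robot.read_state();print(s["eef_rot"].T@(c-s["tcp_pos"]),s["eef_rot"].T@[0,0,1])
E
```

```text
t 17.5 tcp [ 0.5891 -0.3034  0.0574] z [ 0.847  0.147 -0.511] y [-0.176  0.984 -0.008] F [-0.4  0.5 -0.2] gap 0.085 j [-0.97  0.68 -0.83 -0.54  0.9  -0.85]
[-0.00183294  0.00276089  0.00585235] [-0.85941063 -0.00790628 -0.51122486]
```

Request:
send_rows:
  plan:
    - [-0.001, 0.0025, 0.003, 0, 0, 0, 0.06]
    - [-0.001, 0.0025, 0.003, 0, 0, 0, 0.03]
    - [-0.001, 0.0025, 0.003, 0, 0, 0, 0.03]
    - [-0.001, 0.0025, 0.003, 0, 0, 0, 0.03]
    - [-0.001, 0.0025, 0.003, 0, 0, 0, 0.03]
    - [-0.001, 0.0025, 0.003, 0, 0, 0, 0.03]
    - [-0.001, 0.0025, 0.003, 0, 0, 0, 0.03]

```text
time_s: 18.08
tcp_pos: [0.592, -0.2992, 0.0562]
eef_rot: [[-0.502, -0.177, 0.846], [-0.097, 0.984, 0.149], [-0.859, -0.007, -0.511]]
contact_force: [-3.3, -0.6, 4.3]
finger_gap: 0.0435
```

```bash
python3 - <<'E'
from h import *
st();s=robot.read_state();R0=s["eef_rot"];p=s["tcp_pos"]
print("block in tool",R0.T@(np.array([.5945,-.2996,.056])-p), "dip",np.degrees(np.arcsin(-R0[2,2])))
f=row(p+[0,0,.12],R0); f=row([.46,-.06,.25],orient(0,120),f)
E
```

```text
t 18.08 tcp [ 0.592  -0.2992  0.0562] z [ 0.846  0.149 -0.511] y [-0.177  0.984 -0.007] F [-3.3 -0.6  4.3] gap 0.0435 j [-0.96  0.68 -0.83 -0.56  0.89 -0.84]
block in tool [-0.00107934 -0.00084303  0.00216091] dip 30.74656359682186
row [-0.1031 -0.0008 -0.0613] [0. 0. 0.] deg 0.0
row [-0.0203  0.2583 -0.1138] [0.042 1.554 0.193] deg 90.0
```

Request:
send_rows:
  plan:
    - [-0.015, 0, -0.009, 0, 0, 0, 0.03]
    - [-0.045, 0, -0.027, 0, 0, 0, 0.03]
    - [-0.08, 0, -0.047, 0, 0, 0, 0.03]
    - [-0.103, 0, -0.061, 0, 0, 0, 0.03]

```text
time_s: 18.42
tcp_pos: [0.592, -0.2982, 0.1775]
eef_rot: [[-0.503, -0.177, 0.846], [-0.097, 0.984, 0.149], [-0.859, -0.007, -0.512]]
contact_force: [1.7, -0.7, -3.0]
finger_gap: 0.0433
```

Request:
send_rows:
  plan:
    - [-0.002, 0.025, -0.011, 0.042, 1.56, 0.193, 0.03]
    - [-0.004, 0.05, -0.022, 0.042, 1.56, 0.193, 0.03]
    - [-0.006, 0.075, -0.033, 0.042, 1.56, 0.193, 0.03]
    - [-0.008, 0.1, -0.044, 0.042, 1.56, 0.193, 0.03]
    - [-0.01, 0.13, -0.055, 0.042, 1.56, 0.193, 0.03]
    - [-0.012, 0.16, -0.066, 0.042, 1.56, 0.193, 0.03]
    - [-0.014, 0.19, -0.08, 0.042, 1.56, 0.193, 0.03]
    - [-0.016, 0.22, -0.09, 0.042, 1.56, 0.193, 0.03]
    - [-0.018, 0.24, -0.1, 0.042, 1.56, 0.193, 0.03]
    - [-0.02, 0.258, -0.114, 0.042, 1.56, 0.193, 0.03]

```text
time_s: 19.25
tcp_pos: [0.4594, -0.0579, 0.2505]
eef_rot: [[-0.978, -0.036, -0.207], [-0.04, 0.999, 0.012], [0.206, 0.02, -0.978]]
contact_force: [1.4, -0.5, -5.7]
finger_gap: 0.0438
```

```bash
python3 - <<'E'
from h import *
st(); R=orient(0,120.7); off=R@np.array([-.001,-.0008,.002]); print(off)
row(np.array([.443,.026,.073+.05])-off,R)
E
```

```text
t 19.25 tcp [ 0.4594 -0.0579  0.2505] z [-0.207  0.012 -0.978] y [-0.036  0.999  0.02 ] F [ 1.4 -0.5 -5.7] gap 0.0438 j [-0.26  0.34 -0.09  1.34 -0.04 -0.29]
[-0.00016123 -0.0008     -0.00223025]
row [-0.0133  0.0827  0.127 ] [0.006 0.327 0.041] deg 19.0
```

Request:
send_rows:
  plan:
    - [0, 0.03, 0.01, 0.006, 0.327, 0.041, 0.03]
    - [0, 0.06, 0.03, 0.006, 0.327, 0.041, 0.03]
    - [-0.005, 0.083, 0.06, 0.006, 0.327, 0.041, 0.03]
    - [-0.01, 0.083, 0.09, 0.006, 0.327, 0.041, 0.03]
    - [-0.013, 0.083, 0.12, 0.006, 0.327, 0.041, 0.03]
    - [-0.013, 0.083, 0.127, 0.006, 0.327, 0.041, 0.03]
    - [-0.013, 0.083, 0.127, 0.006, 0.327, 0.041, 0.03]

```text
time_s: 19.83
tcp_pos: [0.4424, 0.026, 0.1227]
eef_rot: [[-0.86, 0.001, -0.51], [-0.0, 1.0, 0.002], [0.51, 0.002, -0.86]]
contact_force: [-0.5, -0.3, -2.2]
finger_gap: 0.0433
```

```bash
cat >> h.py <<'E'
def face(x,y,z0,z1):
    s=robot.get_image("scene");P=cloud(s,np.ones((400,640),bool)); F=P[(abs(P[:,0]-x-.022)<.02)&(abs(P[:,1]-y)<.018)&(P[:,2]>z0)&(P[:,2]<z1)]
    for lo in np.arange(z0,z1,.01):
        q=F[(F[:,2]>=lo)&(F[:,2]<lo+.01)]
        if len(q): print(lo.round(2),len(q),q.mean(0).round(4))
E
python3 - <<'E'
from h import *
st(); face(.443,.026,.04,.18)
R=orient(0,120.7); off=R@np.array([-.001,-.0008,.002])
row(np.array([.443,.026,.073+.004])-off,R)
E
```

```text
t 19.83 tcp [0.4424 0.026  0.1227] z [-0.51   0.002 -0.86 ] y [0.001 1.    0.002] F [-0.5 -0.3 -2.2] gap 0.0433 j [-0.08  0.69 -0.01  1.41 -0.04 -0.07]
0.06 69 [0.4588 0.0271 0.0665]
0.07 45 [0.4548 0.0254 0.0718]
0.08 14 [0.4644 0.0266 0.0884]
0.09 47 [0.4645 0.0257 0.0947]
0.1 58 [0.4647 0.0265 0.1048]
0.11 53 [0.4646 0.0264 0.1151]
0.12 51 [0.4646 0.0249 0.1245]
0.13 60 [0.4646 0.0269 0.1347]
0.14 54 [0.4645 0.0267 0.1448]
0.15 12 [0.4656 0.0247 0.1518]
row [-0.0226  0.001   0.0393] [ 0.002  0.004 -0.   ] deg 0.0
```

Request:
send_rows:
  plan:
    - [-0.01, 0, 0.017, 0, 0, 0, 0.03]
    - [-0.016, 0, 0.028, 0, 0, 0, 0.03]
    - [-0.02, 0, 0.035, 0, 0, 0, 0.03]
    - [-0.0224, 0, 0.0384, 0, 0, 0, 0.03]
    - [-0.0235, 0, 0.04, 0, 0, 0, 0.03]
    - [-0.0235, 0, 0.04, 0, 0, 0, 0.03]
    - [-0.0235, 0, 0.04, 0, 0, 0, 0.03]

```text
time_s: 20.47
tcp_pos: [0.4446, 0.0258, 0.0787]
eef_rot: [[-0.863, 0.001, -0.505], [0.0, 1.0, 0.002], [0.505, 0.002, -0.863]]
contact_force: [1.3, 0.3, -4.6]
finger_gap: 0.0434
```

```bash
python3 - <<'E'
from h import *
st(); face(.443,.026,.012,.12)
E
```

```text
t 20.47 tcp [0.4446 0.0258 0.0787] z [-0.505  0.002 -0.863] y [0.001 1.    0.002] F [ 1.3  0.3 -4.6] gap 0.0434 j [-0.08  0.73 -0.05  1.32 -0.04 -0.07]
0.01 101 [0.4714 0.0262 0.0145]
0.02 82 [0.4585 0.0265 0.026 ]
0.04 40 [0.4666 0.0249 0.0474]
0.05 49 [0.4668 0.0258 0.0571]
0.06 46 [0.4666 0.0259 0.0669]
0.07 49 [0.4668 0.026  0.0766]
0.08 53 [0.4669 0.0265 0.0872]
0.09 51 [0.4667 0.0262 0.0974]
0.1 7 [0.4673 0.0262 0.1037]
```

Request:
send_rows:
  plan:
    - [-0.0008, 0, 0.0015, 0, 0, 0, 0.03]
    - [-0.0017, 0, 0.003, 0, 0, 0, 0.03]
    - [-0.0017, 0, 0.003, 0, 0, 0, 0.03]
    - [-0.0017, 0, 0.003, 0, 0, 0, 0.03]

```text
time_s: 20.85
tcp_pos: [0.4444, 0.0259, 0.0746]
eef_rot: [[-0.863, 0.001, -0.506], [0.0, 1.0, 0.002], [0.506, 0.002, -0.863]]
contact_force: [1.5, -0.1, -0.3]
finger_gap: 0.0437
```

Just in contact (force eased from −4.6 to −0.3 N). Release and retreat.

Request:
send_rows:
  plan:
    - [0, 0, 0, 0, 0, 0, 0.044]
    - [0, 0, 0, 0, 0, 0, 0.05]
    - [0, 0, 0, 0, 0, 0, 0.085]
    - [0, 0, 0, 0, 0, 0, 0.085]
    - [0, 0, 0, 0, 0, 0, 0.085]
    - [0, 0, 0, 0, 0, 0, 0.085]
    - [0, 0, -0.03, 0, 0, 0, 0.085]
    - [0, 0, -0.06, 0, 0, 0, 0.085]
    - [0, 0, -0.1, 0, 0, 0, 0.085]
    - [0, 0, -0.13, 0, 0, 0, 0.085]

```text
time_s: 21.68
tcp_pos: [0.5107, 0.0256, 0.1888]
eef_rot: [[-0.863, 0.001, -0.505], [0.0, 1.0, 0.002], [0.505, 0.002, -0.863]]
contact_force: [1.7, -0.3, 0.2]
finger_gap: 0.0849
```

```bash
cat >> h.py <<'E'
def toprect(x,y,z0,z1,w=.04):
    s=robot.get_image("scene"); P=cloud(s,np.ones((400,640),bool)); Q=P[(abs(P[:,0]-x)<w)&(abs(P[:,1]-y)<w)&(P[:,2]>z0)&(P[:,2]<z1)]
    if len(Q)>5: print("top",len(Q),np.median(Q[:,2]).round(4),cv2.minAreaRect((Q[:,:2]*1000).astype(np.float32)))
E
python3 - <<'E'
from h import *
st(); toprect(.443,.026,.1,.115); row([.443,.026,.143],orient(0,90))
E
```

```text
t 21.68 tcp [0.5107 0.0256 0.1888] z [-0.505  0.002 -0.863] y [0.001 1.    0.002] F [ 1.7 -0.3  0.2] gap 0.0849 j [-0.07  0.76  0.32  1.66 -0.03 -0.06]
top 270 0.1079 ((445.82806396484375, 25.649946212768555), (46.269203186035156, 43.9149055480957), 0.13394933938980103)
row [0.0368 0.0004 0.0784] [ 0.002 -0.523 -0.001] deg 30.0
```

Request:
send_rows:
  plan:
    - [0.01, 0, 0.0, 0, -0.13, 0, 0]
    - [0.02, 0, 0.0, 0, -0.26, 0, 0]
    - [0.03, 0, 0.015, 0, -0.38, 0, 0]
    - [0.034, 0, 0.03, 0, -0.523, 0, 0]
    - [0.035, 0, 0.055, 0, -0.523, 0, 0]
    - [0.035, 0, 0.077, 0, -0.523, 0, 0]
    - [0.035, 0, 0.077, 0, -0.523, 0, 0]
    - [0.035, 0, 0.077, 0, -0.523, 0, 0]

```text
time_s: 22.4
tcp_pos: [0.4401, 0.0258, 0.138]
eef_rot: [[-1.0, 0.001, -0.009], [0.001, 1.0, 0.002], [0.009, 0.002, -1.0]]
contact_force: [0.6, 0.1, -0.3]
finger_gap: 0.0002
```

```bash
python3 - <<'E'
from h import *
st(); row([.4445,.026,.116],orient(0,90))
E
```

```text
t 22.4 tcp [0.4401 0.0258 0.138 ] z [-0.009  0.002 -1.   ] y [0.001 1.    0.002] F [ 0.6  0.1 -0.3] gap 0.0002 j [-0.11  0.24 -0.53  0.81  0.   -0.11]
row [-0.0046  0.0001  0.0219] [ 0.002 -0.009 -0.001] deg 1.0
```

Request:
send_rows:
  plan:
    - [-0.004, 0, 0.012, 0, -0.009, 0, 0]
    - [-0.004, 0, 0.016, 0, -0.009, 0, 0]
    - [-0.004, 0, 0.019, 0, -0.009, 0, 0]
    - [-0.004, 0, 0.022, 0, -0.009, 0, 0]
    - [-0.004, 0, 0.022, 0, -0.009, 0, 0]
    - [-0.004, 0, 0.022, 0, -0.009, 0, 0]

```text
time_s: 22.9
tcp_pos: [0.4455, 0.0257, 0.1162]
eef_rot: [[-1.0, 0.001, 0.002], [0.001, 1.0, 0.002], [-0.002, 0.002, -1.0]]
contact_force: [0.4, 0.4, 2.7]
finger_gap: 0.0001
```

Request:
send_rows:
  plan:
    - [0, 0, 0.0025, 0, 0, 0, 0]
    - [0, 0, 0.0045, 0, 0, 0, 0]
    - [0, 0, 0.0045, 0, 0, 0, 0]
    - [0, 0, 0.0045, 0, 0, 0, 0]

```text
time_s: 23.23
tcp_pos: [0.4452, 0.0257, 0.1116]
eef_rot: [[-1.0, 0.001, 0.003], [0.001, 1.0, 0.002], [-0.003, 0.002, -1.0]]
contact_force: [2.0, -0.5, 5.5]
finger_gap: 0.0001
```

Weak (2.7 N, then 5.5 N at about 10 mm). Up, open, regrasp.

Request:
send_rows:
  plan:
    - [0, 0, -0.005, 0, 0, 0, 0]
    - [0, 0, -0.015, 0, 0, 0, 0]
    - [0, 0, -0.045, 0, 0, 0, 0.085]
    - [0, 0, -0.045, 0, 0, 0, 0.085]
    - [0, 0, -0.045, 0, 0, 0, 0.085]
    - [0, 0, -0.045, 0, 0, 0, 0.085]
    - [0, 0, -0.045, 0, 0, 0, 0.085]
    - [0, 0, -0.045, 0, 0, 0, 0.085]
    - [0, 0, -0.045, 0, 0, 0, 0.085]

```text
time_s: 23.98
tcp_pos: [0.4439, 0.0258, 0.1557]
eef_rot: [[-1.0, 0.001, -0.0], [0.001, 1.0, 0.002], [0.0, 0.002, -1.0]]
contact_force: [-0.0, -0.2, -0.6]
finger_gap: 0.0829
```

```bash
python3 - <<'E'
from h import *
st(); toprect(.443,.026,.1,.115); row([.4445,.026,.084],orient(0,90))
E
```

```text
t 23.98 tcp [0.4439 0.0258 0.1557] z [-0.     0.002 -1.   ] y [0.001 1.    0.002] F [-0.  -0.2 -0.6] gap 0.0829 j [-0.11  0.22 -0.51  0.85  0.   -0.11]
top 271 0.1078 ((446.7304382324219, 25.791187286376953), (43.81040573120117, 47.286354064941406), 88.28781127929688)
row [-0.0005  0.0001  0.0718] [ 0.002 -0.    -0.001] deg 0.0
```

Request:
send_rows:
  plan:
    - [0, 0, 0.01, 0, 0, 0, 0.085]
    - [0, 0, 0.03, 0, 0, 0, 0.085]
    - [0, 0, 0.05, 0, 0, 0, 0.085]
    - [0, 0, 0.071, 0, 0, 0, 0.085]
    - [0, 0, 0.071, 0, 0, 0, 0.085]
    - [0, 0, 0.071, 0, 0, 0, 0.03]
    - [0, 0, 0.071, 0, 0, 0, 0.03]
    - [0, 0, 0.071, 0, 0, 0, 0.03]
    - [0, 0, 0.071, 0, 0, 0, 0.03]
    - [0, 0, 0.071, 0, 0, 0, 0.03]

```text
time_s: 24.87
tcp_pos: [0.4454, 0.0258, 0.0862]
eef_rot: [[-1.0, 0.001, 0.003], [0.001, 1.0, 0.002], [-0.003, 0.002, -1.0]]
contact_force: [1.2, -0.6, -0.1]
finger_gap: 0.043
```

Request:
send_rows:
  plan:
    - [0, 0, 0, 0, 0, 0, 0.03]
    - [0, 0, 0, 0, 0, 0, 0.03]
    - [0, 0, -0.02, 0, 0, 0, 0.03]
    - [0, 0, -0.05, 0, 0, 0, 0.03]
    - [0, 0, -0.08, 0, 0, 0, 0.03]
    - [0, 0, -0.08, 0, 0, 0, 0.03]
    - [0, 0, -0.08, 0, 0, 0, 0.03]

```text
time_s: 25.45
tcp_pos: [0.4451, 0.0257, 0.1661]
eef_rot: [[-1.0, 0.001, 0.003], [0.001, 1.0, 0.002], [-0.003, 0.002, -1.0]]
contact_force: [-0.3, 0.2, -4.6]
finger_gap: 0.043
```

```bash
python3 - <<'E'
from h import *
st(); face(.443,.026,.08,.22)
row([.6275,.193,.165],orient(0,90))
E
```

```text
t 25.45 tcp [0.4451 0.0257 0.1661] z [ 0.003  0.002 -1.   ] y [0.001 1.    0.002] F [-0.3  0.2 -4.6] gap 0.043 j [-0.11  0.21 -0.49  0.87  0.   -0.11]
0.09 44 [0.4627 0.0269 0.0965]
0.1 83 [0.4567 0.025  0.1023]
0.11 8 [0.4659 0.0263 0.119 ]
0.12 55 [0.4666 0.026  0.125 ]
0.13 59 [0.4667 0.0269 0.1352]
0.14 54 [0.4664 0.0258 0.145 ]
0.15 57 [0.4668 0.0258 0.1549]
0.16 60 [0.467  0.0256 0.1649]
0.17 63 [0.4668 0.0258 0.1746]
0.18 143 [0.4598 0.0262 0.1863]
0.19 1 [0.458  0.0245 0.1901]
row [-0.1833  0.1674  0.0004] [ 0.002  0.001 -0.001] deg 0.0
```

Request:
send_rows:
  plan:
    - [-0.02, 0.018, 0, 0, 0, 0, 0.03]
    - [-0.046, 0.042, 0, 0, 0, 0, 0.03]
    - [-0.074, 0.068, 0, 0, 0, 0, 0.03]
    - [-0.102, 0.094, 0, 0, 0, 0, 0.03]
    - [-0.13, 0.119, 0, 0, 0, 0, 0.03]
    - [-0.156, 0.143, 0, 0, 0, 0, 0.03]
    - [-0.174, 0.16, 0, 0, 0, 0, 0.03]
    - [-0.183, 0.167, 0, 0, 0, 0, 0.03]
    - [-0.183, 0.167, 0, 0, 0, 0, 0.03]
    - [-0.183, 0.167, 0, 0, 0, 0, 0.03]

```text
time_s: 26.33
tcp_pos: [0.6263, 0.1924, 0.1631]
eef_rot: [[-1.0, 0.001, -0.003], [0.001, 1.0, 0.001], [0.003, 0.001, -1.0]]
contact_force: [-0.7, -0.5, -5.2]
finger_gap: 0.0431
```

Request:
send_rows:
  plan:
    - [0, 0, 0.02, 0, 0, 0, 0.03]
    - [0, 0, 0.045, 0, 0, 0, 0.03]
    - [0, 0, 0.065, 0, 0, 0, 0.03]
    - [0, 0, 0.078, 0, 0, 0, 0.03]
    - [0, 0, 0.078, 0, 0, 0, 0.03]
    - [0, 0, 0.078, 0, 0, 0, 0.03]

```text
time_s: 26.83
tcp_pos: [0.6262, 0.1917, 0.0869]
eef_rot: [[-1.0, 0.002, -0.002], [0.002, 1.0, 0.001], [0.002, 0.001, -1.0]]
contact_force: [-0.2, 0.5, -3.0]
finger_gap: 0.0428
```

```bash
python3 - <<'E'
from h import *
st(); face(.6275,.193,.03,.14)
E
```

```text
t 26.83 tcp [0.6262 0.1917 0.0869] z [-0.002  0.001 -1.   ] y [0.002 1.    0.001] F [-0.2  0.5 -3. ] gap 0.0428 j [ 0.18  0.65 -0.    0.92  0.    0.19]
0.03 5 [0.6468 0.1913 0.0388]
0.04 52 [0.6479 0.1923 0.0447]
0.05 54 [0.6482 0.1923 0.0548]
0.06 59 [0.6481 0.1928 0.0647]
0.07 59 [0.6482 0.1928 0.0751]
0.08 58 [0.6485 0.1928 0.0853]
0.09 64 [0.6485 0.1928 0.0951]
0.1 185 [0.6416 0.1931 0.1067]
0.11 2 [0.6347 0.1916 0.1103]
0.13 2 [0.6384 0.2102 0.1364]
```

Upright and centred. Lower the last 7.5 mm and release.

Request:
send_rows:
  plan:
    - [0, 0, 0.004, 0, 0, 0, 0.03]
    - [0, 0, 0.0075, 0, 0, 0, 0.03]
    - [0, 0, 0.0075, 0, 0, 0, 0.03]
    - [0, 0, 0.0075, 0, 0, 0, 0.03]

```text
time_s: 27.22
tcp_pos: [0.6279, 0.1927, 0.0806]
eef_rot: [[-1.0, 0.001, 0.002], [0.001, 1.0, 0.002], [-0.002, 0.002, -1.0]]
contact_force: [-0.3, 0.4, -3.7]
finger_gap: 0.043
```

Request:
send_rows:
  plan:
    - [0, 0, 0, 0, 0, 0, 0.045]
    - [0, 0, 0, 0, 0, 0, 0.055]
    - [0, 0, 0, 0, 0, 0, 0.075]
    - [0, 0, 0, 0, 0, 0, 0.075]
    - [0, 0, 0, 0, 0, 0, 0.075]
    - [0, 0, -0.02, 0, 0, 0, 0.075]
    - [0, 0, -0.06, 0, 0, 0, 0.075]
    - [0, 0, -0.1, 0, 0, 0, 0.075]
    - [0, 0, -0.13, 0, 0, 0, 0.075]

```text
time_s: 27.97
tcp_pos: [0.628, 0.1925, 0.2136]
eef_rot: [[-1.0, 0.001, 0.003], [0.001, 1.0, 0.002], [-0.003, 0.002, -1.0]]
contact_force: [1.5, 0.0, 0.6]
finger_gap: 0.0748
```

```bash
python3 - <<'E'
from h import *
st(); toprect(.627,.192,.09,.11,.05); toprect(.446,.19,.09,.11,.05); s=robot.get_image("scene"); save(s,"end.png",(160,120,520,330),2)
E
```

```text
t 27.97 tcp [0.628  0.1925 0.2136] z [ 0.003  0.002 -1.   ] y [0.001 1.    0.002] F [1.5 0.  0.6] gap 0.0748 j [0.19 0.56 0.18 1.19 0.   0.19]
top 475 0.1001 ((628.4885864257812, 191.77064514160156), (46.47739791870117, 44.702430725097656), 0.11211792379617691)
top 79 0.0997 ((447.6055908203125, 190.22340393066406), (42.573062896728516, 40.61431884765625), 89.5379409790039)
```

View pics/end.png

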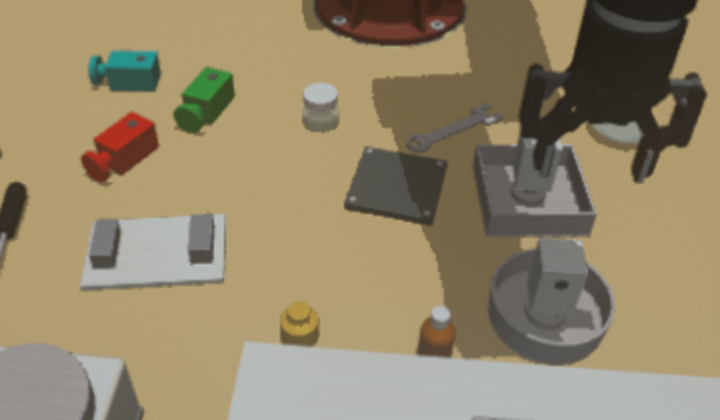

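Both units stand upright: one in the square tray (535,165), one in the round tray (555,285). The vial, the weight and the look-alikes are unmoved, and the gripper is clear.

```bash
python3 -c "
from rig import robot
print(robot.job_done())"
```

```text
the job is handed in; nothing more can be done
None
```

I checked both sprung feet one after the other, sorted them into the trays, and handed the job in at about 28 s of the 72 s allowed.

| Unit | Push reading | Spring | Placed in |
|---|---|---|---|
| Left on the rest | 10.8 N, then 14.7 N pressed deeper, then about 1 mm further | stiff | square tray |
| Right on the rest | 2.7 N, then 5.5 N at about 10 mm | weak | round tray |

- **Last checks:** both block tops measure about 100 mm above the table, the height expected for a unit standing on its foot. The last picture shows the vial, the weight and the coloured look-alikes where they were, with the gripper clear.
- **Disagreements:**
  - The first try at lowering the stiff unit into the square tray gave about 9 N of sideways force and it looked tilted. I raised it, measured it upright, then set it down.
  - I corrected the jaws for a 7 mm sideways offset before gripping the second unit.
  - The weak unit was let go with no floor contact yet felt, so it may have dropped a millimetre or less. It stands upright.

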